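# Close the specimen carton and hold the loupe in focus over its seal plate

## Task

Close the small cardboard carton: fold the short dust flap down flat first, then fold the big cover flap down flat over it, so that the little steel plate on the cover faces up. Then pick up the loupe and hold it level, still and centred over that plate, its underside at the height of the top face of the collar on the focus gauge, touching neither carton nor gauge; finish while holding it there, do not put it down or let go. Do not shift the gauge or its collar, do not tip the loupe, and leave the other things on the bench where they stand.

Things in the scene. Friction and masses are not known exactly. Their poses are not given: they have to be found in the camera images.
- carton: open-topped cardboard carton, 120 x 120 mm, walls 3 mm thick and 58 mm high, fixed to the bench. Origin: centre of its underside, on the bench; z up. Its y axis points from the cover flap's crease to the dust flap's crease; x runs along both creases. A specimen lies inside
- dust_flap (a joint): angle of the short cardboard flap, rad: 0 = folded down flat over the opening, 1.57 = standing upright, more = leaning outward (limit 2.2; starts between 1.4 and 1.9). Crease along the carton's x axis at carton y = +60 mm, z = 60 mm; flap reaches 55 mm from the crease, 112 mm wide, 3 mm thick. The crease is stiff (about 0.03 N m): the flap stays at any angle where it is left. Push it over from outside
- dust_edge (a point): middle of the free edge of the dust flap, 55 mm from its crease
- cover_flap (a joint): angle of the big cardboard cover flap, rad: 0 = flat, closing the carton over the dust flap, 1.57 = upright, more = leaning outward (limit 2.2; starts between 1.5 and 2.0). Crease along the carton's x axis at carton y = -60 mm, z = 64.5 mm; flap reaches 116 mm from the crease, 118 mm wide, 3 mm thick, as stiff as the other crease (stays where left). Standing open it reaches 181 mm above the bench. Push it over from outside
- cover_edge (a point): middle of the free edge of the cover flap, 116 mm from its crease
- seal_plate (a point): centre of the outer face of the steel plate (34 x 24 mm, 2 mm thick) on the outside of the cover flap, 60 mm from the crease; when the cover is shut it faces up, 68 mm above the bench, over the middle of the carton
- loupe: black watchmaker's loupe standing on the bench: a hollow waisted barrel with an open flared cup on top, 34 mm high, 36 mm across the barrel, 38 mm across the top rim, about 50 g. Origin: centre of its underside; z is its axis, up. It and the lens can may have changed places
- focus_gauge: fixed steel rod, 8 mm thick and 153 mm tall, on a round foot 52 mm across, standing behind the carton. Origin: centre of its underside
- focus_mark (a point): centre of the flat top face of the aluminium collar (34 mm across) on the gauge's rod; its height, 100 to 145 mm above the bench, is the height to which the loupe's underside belongs
- lens_can: black closed can with a lid, 40 mm across, 52 mm high: not the loupe, leave alone. Origin: centre of its underside
- specimen: black round metal specimen mount, 30 mm across, 21 mm high, bystander; origin: centre of underside
- petri: glass dish, 68 mm across, 20 mm high, bystander; origin: centre of underside
- mug: green mug, 86 mm across, 96 mm high, bystander; origin: centre of underside
- calculator: pocket calculator, 122 x 72 x 14 mm, bystander; origin: centre of underside
- cell: round battery standing on end, 14 mm across, 50 mm high, bystander; origin: centre of underside
- log_book: notebook, 210 x 152 x 13 mm, bystander; origin: centre of underside
- pen_marker: marker pen, 135 mm long, 16 mm thick, bystander; origin: centre of underside
Not all that is in view belongs to the job. What is shaped like the carton but purple is not meant. Leave any green look-alike of the loupe alone.

How it is judged:
By the outcome, as a careful person would: the job done as asked, in the order asked, and still so for the second after the job is handed in, while the arm keeps its last pose, push and grip.
It also fails if it takes over 61 s, if anything falls off the work surface, if the arm or the gripper's body presses on something with over 40 N, if the wrist force passes 120 N, or if a joint passes its speed limit or range.

## Robot

A 7-joint arm with a two-finger parallel gripper is mounted at the origin on a cart in front of the work surface, level with it; the furniture and walls round the work are solid. World frame = base frame: x ahead of the robot, y to its left, z up, the work surface at z = 0. Lengths are in m, angles in rad, forces in N, time in s.
With the tool pointing down it reaches from about 0.35 to 0.775 m from the base axis. Payload 3.1 kg.
Tool frame: the origin (TCP) lies between the finger pads; the fingertips stand 8 mm ahead of it and the grasp point (between the pads) lies 11 mm behind it; z points along the fingers, y is the line along which they close (so a half turn about z gives the same grasp; the last joint's range is limited). The gripper opens to 85 mm and grips with 20 to 120 N. Pads are 22 mm wide; open, the fingers measure 114 mm over their backs; the gripper's body (76 mm by 85 mm) begins 54 mm behind the grasp point. The pads swing forward as they close: fully open they stand 13 mm farther back than shut.
Start: joints at [1.146, 0.311, 0.014, 1.512, -0.004, 1.319, -0.027], TCP at [0.205, -0.51, 0.239] pointing down, gripper open.
Joint ranges: [-2.7, 2.7], [-0.3, 1.91], [-1.27, 1.3], [0.12, 2.57], [-1.44, 4.58], [0.2, 2.03], [-3.05, 3.05]. Speed limits (rad/s): [2.79, 2.79, 3.14, 3.14, 3.14, 3.14, 3.14].

## Interface

Orientations are given as a rotation vector (axis times angle).
In Python, from workcell import r gives the robot as it stands.
- The arm moves only by the tool apply_moves, never from a script. Its argument "rows" is a list of rows, each a list of 6 numbers: the shift along the tool's x, y, z in cm, then the turn, a rotation vector about the tool's x, y, z in degrees. In form: [[tx, ty, tz, wx, wy, wz], ...]. A call has 1 to 12 rows; each row shifts and turns the commanded pose from where the row before left it, along the tool's axes as they then stand; what a row does not reach is not made up. A row lasts 1/10 s, in which the tool goes at most 50 mm and 8.59 degrees, less where a joint would pass 70% of its speed; a pose out of reach is approached as far as the arm can. A call with a gripper value outside its range is refused whole. "grip" is the opening, from 0 (shut) to 1 (fully open), set as the call begins (left out, the last holds). The fingers move at their own pace and stop on an object; "grip_force" is the grip in N (left out, the last holds). Time passes only in rows, so rows that do not move let the fingers close. It gives the time, the measured TCP pose, the force, the opening and the grip force at its end, in the units of the state.
- r.get_obs(): the state, without advancing time (a new reading comes with each control period).
- r.snapshot(name): name is "scene" or "top" or "wrist"; returns a dict with "img" (400x640x3 uint8, red, green, blue), "fx", "fy", "cx", "cy" (pixels), "xyz" and "rotation" of the camera in the world. Camera axes: x right, y down, z forward; pixel columns grow to the right and rows downward; lengths in m; the calibration is good to about 2 mm. The wrist camera is an equidistant fisheye: a pixel r from the principal point sees the ray r / f radians off the axis. A picture is of the moment at which its call begins. There is no depth.
- r.sign_off(): hands the job in; it is judged then, once.
Trained networks look in the newest picture that a camera, given by its name, has taken for a name from the list of things; names that differ only in an ending like _2 or _b are one class to them, and where a whole thing is asked for, a point or a joint stands for the part that bears it (a point fixed in the world has none). Each returns a list of dicts, best first, with "confidence" (0 to 1); they miss things now and then, are a little off and sometimes report something else, mostly with a low value. They report only what shows in the picture. A call takes as long as a camera call. They do not tell look-alikes from the thing itself.
- r.spot_in(camera, label): "xyz" ([x, y, z] in m, in the coordinates of the camera as it stood for that picture, good to about 4 mm: the middle of the surface that is visible of it).
- r.cut_out(camera, label): "pixels" (400x640 bool, what is visible of it).
The state is a dict: "t": time; "q": joint angles; "joint_velocities": joint speeds; "joint_torque": joint torques, N m; "ee_pos": TCP position; "orientation": TCP orientation; "contact_force": force on the tool from outside, world axes, zero at the start; "ft_torque": the same for the moment, N m; "grip_width": finger opening in m; "grasp_force": force on a finger pad.
Only numpy, scipy, OpenCV 4.12 (cv2) and the standard library are available. Lean on these libraries where they do the work, as an engineer would, in place of code of your own. Each camera call takes 0.05 s, during which the arm holds its last target. There are 200 camera calls.

## Working session

There is one attempt and no reset: what is moved stays moved. The work goes in short steps, Python scripts to look and compute and a tool call to move; the robot and the scene stay as the last step left them, time stands still between calls to the robot, and variables do not carry over. Pictures are saved under pics/ and viewed, at most 10 in all, crops included, and the job is handed in when it is done.

Besides the shell and the picture viewer there is one more tool, called after ">>>" as name([rows], argument=value, ...), one row to a line, values as JSON. apply_moves: Moves the arm, as the interface text tells. Its arguments: {"type":"object","properties":{"rows":{"type":"array","items":{"type":"array","items":{"type":"number"}}},"grip":{"type":"number"},"grip_force":{"type":"number"}},"required":["rows"]}

```bash
mkdir -p pics; ls; cat > h.py <<'E'
import numpy as np, cv2
from workcell import r
from scipy.spatial.transform import Rotation as R
def world(s,p): 
    M=np.array(s["rotation"]); M=M if M.shape==(3,3) else R.from_rotvec(M).as_matrix()
    return np.array(s["xyz"])+M@np.array(p)
def ray(s,u,v,fish=False):
    M=np.array(s["rotation"]); a=(u-s["cx"])/s["fx"];b=(v-s["cy"])/s["fy"]
    if fish:
        t=np.hypot(a,b); d=np.array([a/t*np.sin(t),b/t*np.sin(t),np.cos(t)]) if t>1e-9 else np.array([0,0,1.])
    else: d=np.array([a,b,1.])
    d=M@d; return np.array(s["xyz"]),d/np.linalg.norm(d)
def atz(s,u,v,z,fish=False):
    o,d=ray(s,u,v,fish); return o+d*(z-o[2])/d[2]
def tri(rays):
    A=0;b=0
    for o,d in rays:
        P=np.eye(3)-np.outer(d,d);A=A+P;b=b+P@o
    return np.linalg.solve(A,b)
def proj(s,p):
    M=np.array(s["rotation"]); c=M.T@(np.array(p)-np.array(s["xyz"])); return s["fx"]*c[0]/c[2]+s["cx"],s["fy"]*c[1]/c[2]+s["cy"]
def save(img,n): cv2.imwrite("pics/"+n,cv2.cvtColor(img,cv2.COLOR_RGB2BGR))
E
python3 - <<'E'
from h import *
for n in ["scene","top"]:
    s=r.snapshot(n); save(s["img"],n+".png"); print(n,np.array(s["rotation"]).shape,np.round(s["xyz"],3),s["fx"])
    for l in ["carton","dust_flap","dust_edge","cover_flap","cover_edge","seal_plate","loupe","lens_can","focus_gauge","focus_mark","mug","petri","cell","specimen","calculator","log_book","pen_marker"]:
        for d in r.spot_in(n,l):
            print(l,round(d["confidence"],2),np.round(world(s,d["xyz"]),3),np.round(proj(s,world(s,d["xyz"]))))
E
```

```text
pics
scene (3,) [-0.34   0.703  0.759] 431.43096723355944Traceback (most recent call last):
  File "<stdin>", line 6, in <module>
  File "h.py", line 21, in proj
    M=np.array(s["rotation"]); c=M.T@(np.array(p)-np.array(s["xyz"])); return s["fx"]*c[0]/c[2]+s["cx"],s["fy"]*c[1]/c[2]+s["cy"]
                                                                                      ~^^^
IndexError: invalid index to scalar variable.
```

View pics/scene.png

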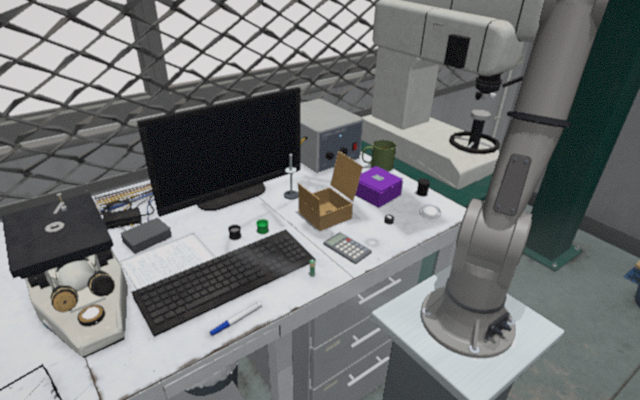

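```bash
sed -i 's/M=np.array(s\["rotation"\]);/M=R.from_rotvec(s["rotation"]).as_matrix();/; s/ M=M if M.shape.*$//' h.py
cat > look.py <<'E'
from h import *
import sys
def look(n,ls,name=None):
    s=r.snapshot(n)
    if name: save(s["img"],name)
    for l in ls:
        for d in r.spot_in(n,l):
            if d["confidence"]>.2:
                w=world(s,d["xyz"]); print(n,l,round(d["confidence"],2),np.round(w,3),np.round(proj(s,w)) if n!="wrist" else "")
    return s
E
python3 - <<'E'
from look import *
L=["carton","dust_flap","dust_edge","cover_flap","cover_edge","seal_plate","loupe","lens_can","focus_gauge","focus_mark","mug","petri","cell","specimen","calculator","log_book","pen_marker"]
for n in ["scene","top"]: look(n,L,n+"2.png")
E
```

```text
scene carton 0.91 [ 0.495 -0.191  0.056] [380. 186.]
scene carton 0.57 [ 0.518 -0.036  0.057] [338. 197.]
scene dust_flap 0.61 [0.525 0.071 0.092] [308. 197.]
scene dust_flap 0.6 [ 0.52  -0.066  0.123] [346. 175.]
scene dust_flap 0.59 [ 0.509 -0.155  0.059] [368. 186.]
scene dust_edge 0.67 [0.525 0.068 0.089] [309. 197.]
scene dust_edge 0.66 [ 0.52  -0.066  0.122] [346. 176.]
scene dust_edge 0.38 [ 0.507 -0.153  0.059] [368. 187.]
scene dust_edge 0.22 [0.304 0.432 0.015] [235. 316.]
scene cover_flap 0.93 [ 0.518 -0.209  0.068] [379. 178.]
scene cover_flap 0.59 [ 0.52  -0.066  0.124] [346. 175.]
scene cover_edge 0.66 [ 0.52  -0.068  0.124] [347. 175.]
scene cover_edge 0.66 [ 0.527 -0.212  0.069] [378. 176.]
scene seal_plate 0.87 [ 0.519 -0.208  0.066] [378. 178.]
scene seal_plate 0.69 [ 0.518 -0.068  0.124] [347. 175.]
scene seal_plate 0.61 [ 0.432 -0.326  0.037] [422. 187.]
scene loupe 0.65 [0.58  0.283 0.023] [236. 231.]
scene loupe 0.52 [0.557 0.208 0.023] [263. 226.]
scene lens_can 0.62 [ 0.432 -0.329  0.036] [422. 187.]
scene focus_gauge 0.59 [0.674 0.027 0.024] [293. 191.]
scene
[... 1237 characters left out ...]
 -0.067  0.13 ] [353. 188.]
top seal_plate 0.72 [ 0.674 -0.369  0.044] [439. 150.]
top loupe 0.33 [ 0.524 -0.068  0.126] [354. 187.]
top lens_can 0.62 [ 0.433 -0.339  0.053] [434. 220.]
top focus_gauge 0.66 [ 0.524 -0.069  0.13 ] [354. 186.]
top focus_gauge 0.59 [0.678 0.024 0.013] [324. 150.]
top focus_mark 0.45 [0.682 0.028 0.099] [324. 141.]
top mug 0.63 [ 0.671 -0.367  0.046] [439. 151.]
top petri 0.62 [ 0.347 -0.278  0.016] [413. 246.]
top cell 0.48 [ 0.435 -0.337  0.051] [433. 219.]
top specimen 0.42 [ 0.674 -0.372  0.041] [440. 150.]
top calculator 0.85 [0.363 0.057 0.011] [313. 239.]
top log_book 0.72 [0.586 0.477 0.007] [195. 173.]
top pen_marker 0.61 [0.305 0.425 0.012] [203. 254.]
```

View pics/top2.png

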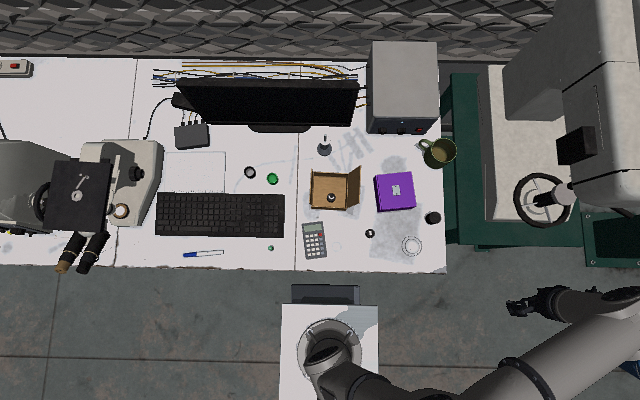

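```bash
python3 - <<'E'
import cv2,numpy as np
t=cv2.imread("pics/top2.png");s=cv2.imread("pics/scene2.png")
f=lambda im,x,y,w,h:cv2.resize(im[y:y+h,x:x+w],(400,300),interpolation=cv2.INTER_CUBIC)
cv2.imwrite("pics/crop1.png",np.vstack([np.hstack([f(t,295,145,80,60+15)[:300],f(s,275,145,100,75)]),np.hstack([f(s,215,205,60,45),f(s,395,160,60,45)])]))
E
```

```text
(no output)
```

View pics/crop1.png

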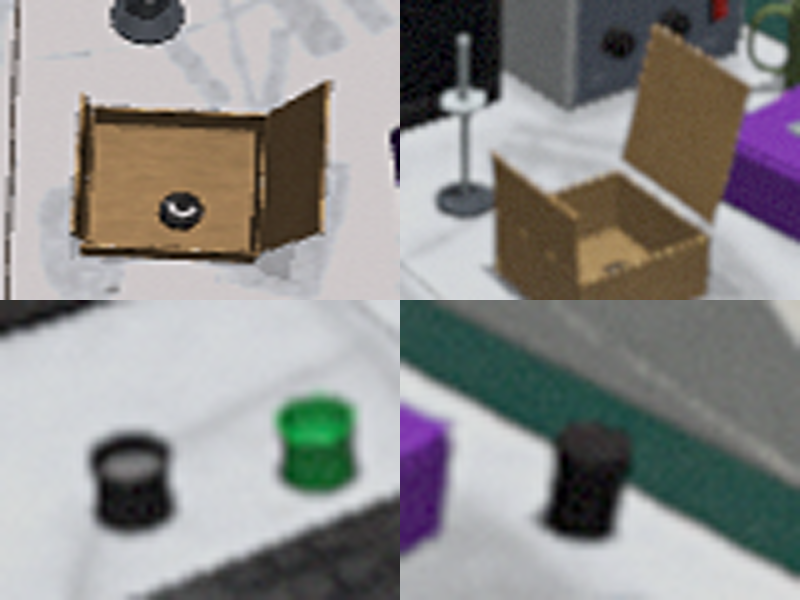

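The top crop shows the carton open, with the dust flap on the left (world +y) and the cover on the right. Things that could be taken for the loupe, in scene pixels:
- **Black open cup at (235,232):** this is the loupe.
- **Green open cup at (263,226):** a look-alike, leave alone.
- **Black closed can at (422,187):** the lens can.
- **Small black item at (388,219):** a bystander.

The close crop confirms the first one: it has an open flared rim and a waisted barrel.

```bash
python3 - <<'E'
from h import *
o=r.get_obs(); print(np.round(o["ee_pos"],4)); print(np.round(R.from_rotvec(o["orientation"]).as_matrix(),2))
t=r.snapshot("top"); s=r.snapshot("scene"); w=r.snapshot("wrist")
print("wrist cam",np.round(w["xyz"],3),np.round(R.from_rotvec(w["rotation"]).as_matrix(),2),w["fx"])
for n,u,v in [("LT",312.6,172),("LB",311,207),("RB",346,209.5),("RT",348.6,173.7)]: print(n,np.round(atz(t,u,v,.058),3))
# dust edge corners, cover edge corners: top px & scene px
tp={"dustback":((312,169),(298.5,183.7)),"dustfront":((310,204),(318.5,199)),"coverback":((361,165.5),(340,151.5)),"coverfront":((359.5,203.5),(361.5,166.5))}
for k,(a,b) in tp.items():
    ra,rb=ray(t,*a),ray(s,*b); p=tri([ra,rb]); print(k,np.round(p,3),proj(t,p),proj(s,p))
for n in [t,s]: print(np.round(n["xyz"],3))
p=tri([ray(s,290.5,170.5),ray(t,324,141)]);print("mark",p)
E
```

```text
[ 0.2055 -0.5102  0.2393]
[[ 0.93  0.37  0.  ]
 [ 0.37 -0.93 -0.  ]
 [-0.    0.   -1.  ]]
wrist cam [ 0.266 -0.486  0.374] [[ 0.37 -0.9  -0.24]
 [-0.93 -0.36 -0.1 ]
 [-0.    0.26 -0.97]] 309.70691628693146
LT [0.585 0.063 0.058]
LB [0.466 0.066 0.058]
RB [ 0.46  -0.05   0.058]
RT [ 0.582 -0.058  0.058]
dustback [0.584 0.065 0.106] (np.float64(311.9431253438127), np.float64(168.94768598429104)) (np.float64(298.58162267558936), np.float64(183.71666542712296))
dustfront [0.471 0.071 0.112] (np.float64(309.1944118624828), np.float64(203.2346313104246)) (np.float64(319.7349228620941), np.float64(199.20603495570722))
coverback [ 0.58  -0.087  0.172] (np.float64(361.26874036459145), np.float64(165.7631006587841)) (np.float64(339.63233481584683), np.float64(151.44297711215341))
coverfront [ 0.466 -0.08   0.172] (np.float64(358.77561978341924), np.float64(202.76591610814089)) (np.float64(362.55977574471916), np.float64(166.61704760427605))
[0.293 0.042 1.272]
[-0.34   0.703  0.759]
mark [0.68283479 0.02726801 0.09498337]
```

>>> apply_moves([
  [0, 0, -1, 0, 0, 7.25],
  [0, 0, -1, 0, 0, 7.25],
  [0, 0, -1, 0, 0, 7.2],
  [2.5, -4, 0, 0, 0, 0],
  [2.5, -4, 0, 0, 0, 0],
  [2.5, -4, 0, 0, 0, 0],
  [2.5, -4, 0, 0, 0, 0],
  [2.5, -4, 0, 0, 0, 0],
  [2.5, -4, 0, 0, 0, 0],
  [2.5, -4, 0, 0, 0, 0],
  [2.5, -4, 0, 0, 0, 0],
  [2.5, -4, 0, 0, 0, 0],
], grip=0)

```text
t: 3.25
ee_pos: [0.4297, -0.1476, 0.2697]
orientation: [3.141, 0.006, 0.002]
contact_force: [1.2, -0.6, -0.3]
grip_width: -0.0001
grasp_force: 0.0
```

>>> apply_moves([
  [1.3, -4.2, 0, 0, 0, 0],
  [1.3, -4.2, 0, 0, 0, 0],
  [1.3, -4.2, 0, 0, 0, 0],
  [1.3, -4.2, 0, 0, 0, 0],
  [1.3, -4.2, 0, 0, 0, 0],
  [1.3, -4.2, 0, 0, 0, 0],
  [1.3, -4.2, 0, 0, 0, 0],
  [0, 0, 0, 0, 0, 0],
])

```text
t: 4.05
ee_pos: [0.5181, 0.1538, 0.2692]
orientation: [-3.135, -0.025, 0.001]
contact_force: [-1.2, 0.4, -0.1]
grip_width: 0.0
grasp_force: 0.0
```

```bash
python3 - <<'E'
from look import *
s=look("wrist",["focus_mark","focus_gauge","loupe","dust_edge","cover_edge","seal_plate"],"w1.png"); print(np.round(s["xyz"],3))
E
```

```text
wrist focus_mark 0.71 [ 0.527 -0.072  0.132] 
wrist focus_mark 0.69 [0.681 0.031 0.102] 
wrist focus_gauge 0.94 [0.684 0.034 0.016] 
wrist loupe 0.69 [ 0.352 -0.266  0.008] 
wrist loupe 0.59 [0.569 0.202 0.025] 
wrist loupe 0.57 [0.591 0.282 0.026] 
wrist loupe 0.41 [0.397 0.066 0.012] 
wrist dust_edge 0.91 [0.532 0.071 0.098] 
wrist cover_edge 0.59 [ 0.525 -0.235  0.068] 
wrist cover_edge 0.58 [ 0.524 -0.069  0.133] 
wrist seal_plate 0.69 [ 0.53  -0.229  0.068] 
[0.583 0.154 0.404]
```

View pics/w1.png

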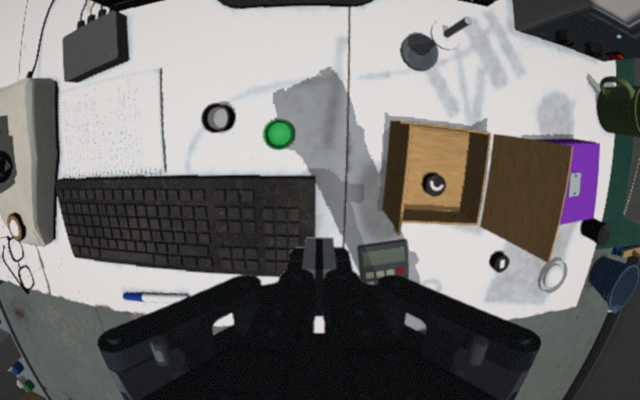

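Wrist view shows loupe (219,118), green look-alike (280,134), the keyboard below them, the gauge collar near (445,33), and the open carton around (440,175). Pushing the dust flap now.

>>> apply_moves([
  [0, 0, 4, 0, 0, 0],
  [0, 0, 4, 0, 0, 0],
  [0, 0, 4, 0, 0, 0],
  [0, 2.45, 1.95, 0, 0, 0],
  [0, 2.45, 1.95, 0, 0, 0],
  [0, 0, 0, 0, 0, 0],
  [0, 1.2, 0, 0, 0, 0],
  [0, 1.2, 0, 0, 0, 0],
  [0, 1.1, 0.1, 0, 0, 0],
  [0, 1.0, 0.4, 0, 0, 0],
  [0, 0.9, 0.6, 0, 0, 0],
  [0, 0, 0, 0, 0, 0],
])

```text
t: 5.6
ee_pos: [0.5187, 0.0397, 0.0983]
orientation: [3.14, 0.002, -0.002]
contact_force: [0.8, -0.7, -0.1]
grip_width: 0.0001
grasp_force: 0.0
```

>>> apply_moves([
  [0, 0.7, 0.9, 0, 0, 0],
  [0, 0.5, 1.0, 0, 0, 0],
  [0, 0.15, 1.05, 0, 0, 0],
  [0, 0, 0.2, 0, 0, 0],
  [0, 0, 0, 0, 0, 0],
  [0, 0, 0, 0, 0, 0],
])

```text
t: 6.2
ee_pos: [0.5195, 0.028, 0.0691]
orientation: [3.14, 0.007, 0.001]
contact_force: [-4.4, -2.5, 12.9]
grip_width: 0.0
grasp_force: 6.7
```

>>> apply_moves([
  [0, 0, -4.5, 0, 0, 0],
  [0, 0, -4.5, 0, 0, 0],
  [0, 0, -4.5, 0, 0, 0],
  [0, 0, -4.5, 0, 0, 0],
  [0, 4.2, 0, 0, 0, 0],
  [0, 4.2, 0, 0, 0, 0],
  [0, 4.2, 0, 0, 0, 0],
  [0, 4.4, 0, 0, 0, 0],
  [0, 0, 0, 0, 0, 0],
])

```text
t: 7.1
ee_pos: [0.5182, -0.1514, 0.2459]
orientation: [3.136, -0.015, -0.005]
contact_force: [0.3, 0.3, -0.6]
grip_width: -0.0
grasp_force: 0.0
```

```bash
python3 - <<'E'
from look import *
s=look("wrist",["focus_mark","loupe","dust_edge","dust_flap","cover_edge","cover_flap"],"w2.png"); print(np.round(s["xyz"],3))
t=look("top",["dust_edge","cover_edge","cover_flap"],"t3.png")
a=cv2.imread("pics/w2.png");b=cv2.imread("pics/t3.png")[140:230,280:420]
cv2.imwrite("pics/c3.png",np.vstack([cv2.resize(a,(640,400))[:300],cv2.resize(b,(420,270))[:, :].copy() if 0 else np.pad(cv2.resize(b,(436,280)),((0,0),(0,204),(0,0)))]))
E
```

```text
wrist focus_mark 0.87 [0.678 0.026 0.104] 
wrist loupe 0.85 [0.589 0.273 0.023] 
wrist loupe 0.72 [0.568 0.195 0.025] 
wrist dust_edge 0.96 [0.53  0.037 0.062] 
wrist dust_edge 0.67 [ 0.523 -0.154  0.062] 
wrist dust_flap 0.82 [ 0.523 -0.155  0.06 ] 
wrist dust_flap 0.72 [0.531 0.038 0.06 ] 
wrist cover_edge 0.7 [ 0.53  -0.213  0.068] 
wrist cover_flap 0.77 [ 0.525 -0.074  0.161] 
wrist cover_flap 0.75 [ 0.53  -0.21   0.066] 
wrist cover_flap 0.72 [ 0.666 -0.362  0.058] 
[ 0.584 -0.151  0.381]
top dust_edge 0.59 [0.523 0.039 0.063] [319. 190.]
top cover_edge 0.89 [ 0.522 -0.071  0.131] [355. 187.]
top cover_edge 0.88 [ 0.511 -0.178  0.067] [385. 195.]
top cover_flap 0.82 [ 0.512 -0.179  0.066] [385. 194.]
top cover_flap 0.72 [ 0.523 -0.067  0.129] [353. 187.]
top cover_flap 0.35 [0.53  0.039 0.061] [320. 188.]
```

View pics/c3.png

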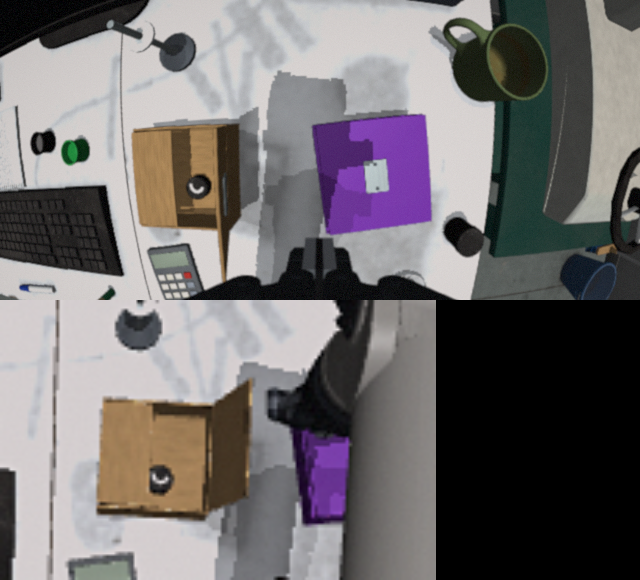

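>>> apply_moves([
  [0, 0, 3.7, 0, 0, 0],
  [0, 0, 3.8, 0, 0, 0],
  [0, 0, 0, 0, 0, 0],
  [0, -2.1, 0, 0, 0, 0],
  [0, -2.1, 0, 0, 0, 0],
  [0, -2.0, 0, 0, 0, 0],
  [0, -1.8, 0, 0, 0, 0],
  [0, -1.35, 0, 0, 0, 0],
  [0, -1.35, 0, 0, 0, 0],
  [0, -1.25, 0.3, 0, 0, 0],
  [0, -1.25, 0.4, 0, 0, 0],
  [0, 0, 0, 0, 0, 0],
])

```text
t: 8.85
ee_pos: [0.5187, -0.0067, 0.1651]
orientation: [-3.14, -0.012, 0.002]
contact_force: [-0.5, -1.2, 0.0]
grip_width: 0.0004
grasp_force: 0.0
```

>>> apply_moves([
  [0, -1.1, 0.8, 0, 0, 0],
  [0, -1.1, 0.8, 0, 0, 0],
  [0, -0.9, 1.1, 0, 0, 0],
  [0, -0.8, 1.1, 0, 0, 0],
  [0, -0.6, 1.2, 0, 0, 0],
  [0, -0.5, 1.3, 0, 0, 0],
  [0, 0, 0, 0, 0, 0],
])

```text
t: 9.55
ee_pos: [0.5172, 0.0413, 0.1003]
orientation: [-3.141, -0.009, 0.008]
contact_force: [-0.4, 0.1, -0.5]
grip_width: -0.0001
grasp_force: 0.0
```

>>> apply_moves([
  [0, 1.2, 0, 0, 0, 0],
  [0, 0, 1.2, 0, 0, 0],
  [0, 0, 1.2, 0, 0, 0],
  [0, 0, 0.3, 0, 0, 0],
  [0, 0, 0, 0, 0, 0],
])

```text
t: 10.05
ee_pos: [0.5186, 0.0284, 0.075]
orientation: [3.141, 0.006, -0.003]
contact_force: [0.1, 0.4, -0.5]
grip_width: 0.0004
grasp_force: 0.0
```

>>> apply_moves([
  [0, 0, 0.2, 0, 0, 0],
  [0, 0, 0.1, 0, 0, 0],
  [0, 0, 0, 0, 0, 0],
])

```text
t: 10.35
ee_pos: [0.5196, 0.0289, 0.074]
orientation: [3.141, 0.007, 0.001]
contact_force: [-2.1, 0.4, 6.0]
grip_width: 0.0004
grasp_force: 2.9
```

```bash
cat > mark.py <<'E'
from look import *
import sys
n=sys.argv[1]
s=look("wrist",["focus_mark","seal_plate","loupe","cover_edge"],"w_%s.png"%n); print(np.round(s["xyz"],3), np.round(R.from_rotvec(s["rotation"]).as_matrix()[:,2],2))
import pickle; d={k:s[k] for k in s}; 
for l in ["focus_mark","seal_plate","loupe"]:
    d[l]=[(c["confidence"],c["pixels"]) for c in r.cut_out("wrist",l)]
    for c,m in d[l]: 
        v,u=np.nonzero(m); print(l,round(c,2),len(u),u.mean().round(1),v.mean().round(1),u.min(),u.max(),v.min(),v.max())
pickle.dump(d,open("s_%s.pkl"%n,"wb"))
E
python3 mark.py a
```

```text
wrist seal_plate 0.63 [0.551 0.011 0.064] 
wrist loupe 0.91 [0.571 0.198 0.022] 
wrist loupe 0.55 [0.593 0.269 0.023] 
wrist cover_edge 0.86 [0.548 0.004 0.068] 
wrist cover_edge 0.73 [ 0.525 -0.187  0.067] 
[0.585 0.029 0.209] [-0.26 -0.   -0.97]
seal_plate 0.8 33571 365.7 197.4 251 484 117 332
seal_plate 0.64 35097 362.5 196.6 244 485 115 332
seal_plate 0.59 7454 611.6 229.9 572 639 152 310
loupe 0.72 2388 86.4 158.2 60 115 133 186
loupe 0.64 1674 27.8 139.5 6 51 119 163
```

>>> apply_moves([
  [0, 0, -4.5, 0, 0, 0],
  [0, 0, -4.5, 0, 0, 0],
  [0, 0, -4.5, 0, 0, 0],
  [0, 0, -4.5, 0, 0, 0],
  [0, 0, 0, 0, 0, 0],
], grip=0.75)

```text
t: 11.25
ee_pos: [0.5236, 0.03, 0.2604]
orientation: [-3.141, -0.008, -0.024]
contact_force: [1.0, 0.0, -0.2]
grip_width: 0.0641
grasp_force: 0.0
```

```bash
python3 mark.py b; python3 -c "
import cv2,numpy as np
a=cv2.imread('pics/w_a.png')[0:200,:];b=cv2.imread('pics/w_b.png')[0:330,:]
cv2.imwrite('pics/c4.png',np.vstack([a,b]))"
```

```text
wrist focus_mark 0.97 [0.676 0.029 0.105] 
wrist seal_plate 0.84 [0.529 0.014 0.062] 
wrist seal_plate 0.77 [ 0.532 -0.205  0.068] 
wrist loupe 0.71 [0.57  0.199 0.023] 
wrist loupe 0.67 [0.589 0.277 0.023] 
wrist cover_edge 0.97 [0.527 0.002 0.068] 
wrist cover_edge 0.97 [ 0.531 -0.208  0.067] 
[0.587 0.03  0.396] [-0.24 -0.   -0.97]
focus_mark 0.93 722 322.9 30.8 306 340 15 45
seal_plate 0.95 11018 341.2 180.6 288 397 127 235
seal_plate 0.68 6577 509.6 183.8 474 547 136 236
loupe 0.72 848 183.3 145.1 167 201 131 160
loupe 0.6 743 133.4 132.7 118 149 120 147
```

View pics/c4.png

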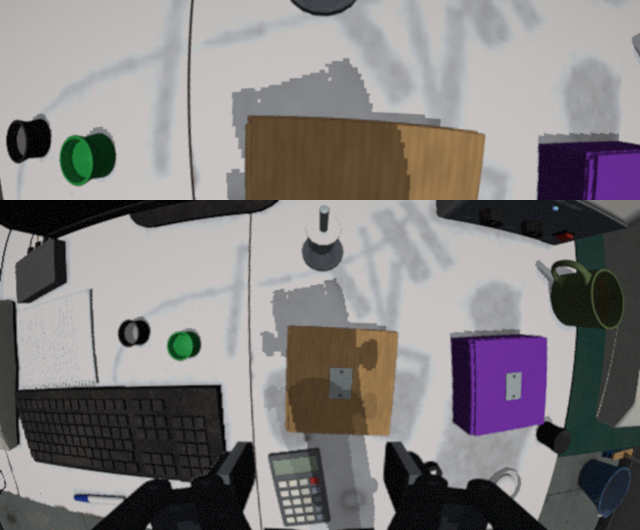

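```bash
cat > fit.py <<'E'
from h import *
import pickle,sys
from scipy.optimize import least_squares
def pr(s,P):
    M=R.from_rotvec(s["rotation"]).as_matrix(); c=(P-np.array(s["xyz"]))@M
    rho=np.hypot(c[:,0],c[:,1]); t=np.arctan2(rho,c[:,2]); k=np.where(rho>1e-9,t/rho,1)
    return np.c_[s["fx"]*c[:,0]*k+s["cx"],s["fy"]*c[:,1]*k+s["cy"]]
a=np.linspace(0,2*np.pi,48,endpoint=False); C=np.c_[np.cos(a),np.sin(a)]
def hull(s,p,rad,h):
    P=[np.c_[p[0]+rd*C[:,0],p[1]+rd*C[:,1],np.full(48,z)] for rd,z in zip(rad,h)]
    return cv2.convexHull(pr(s,np.vstack(P)).astype(np.float32))
def res(s,m,p,rad,h):
    # bbox + centroid residual of silhouette (hull on both sides)
    v,u=np.nonzero(m); H=cv2.convexHull(np.c_[u,v].astype(np.float32)); G=hull(s,p,rad,h)[:,0]
    ang=np.linspace(0,2*np.pi,16,endpoint=False); D=np.c_[np.cos(ang),np.sin(ang)]
    return ((H[:,0]@D.T).max(0)+0.5*0-(G@D.T).max(0))
E
python3 - <<'E'
from fit import *
d=pickle.load(open("s_b.pkl","rb"))
print("q",np.round(r.get_obs()["q"],2))
for i in [0,1]:
    m=d["loupe"][i][1]
    f=lambda p:res(d,m,p,[.018,.019],[0,.034]); o=least_squares(f,[.58,.27]); print("loupe",o.x,np.sqrt(np.mean(o.fun**2)))
print("kbd edge",atz(d,150,187,.02,True),atz(d,115,187,.02,True))
img=d["img"]; sub=img[150:215,310:380].astype(int)
b=sub[:,:,2]-sub[:,:,0]>-15; n,l,st,c=cv2.connectedComponentsWithStats(b.astype(np.uint8))
for k in range(1,n):
    if st[k,4]>50: print(st[k],c[k]+[310,150],atz(d,*(c[k]+[310,150]),.068,True))
E
```

```text
q [ 0.28  0.28 -0.47  1.56  0.13  1.34 -1.77]
loupe [0.56874347 0.20556016] 0.5546807655122753
loupe [0.59029919 0.28455703] 0.8028809732691728
kbd edge [0.51389526 0.2623468  0.02      ] [0.51483237 0.32606235 0.02      ]
[ 19  17  24  32 685] [340.11094891 182.85255474] [0.52685271 0.00706285 0.068     ]
```

>>> apply_moves([
  [0, 0, 0, 0, 0, -8.2],
  [0, 0, 0, 0, 0, -8.2],
  [0, 0, 0, 0, 0, -8.2],
  [0, 0, 0, 0, 0, -8.2],
  [0, 0, 0, 0, 0, -8.2],
  [0, 0, 0, 0, 0, -8.2],
  [0, 0, 0, 0, 0, -8.2],
  [0, 0, 0, 0, 0, -8.2],
  [0, 0, 0, 0, 0, -8.2],
  [0, 0, 0, 0, 0, -8.2],
  [0, 0, 0, 0, 0, -8.0],
  [4.2, 1.1, 0, 0, 0, 0],
])

```text
t: 12.85
ee_pos: [0.5307, 0.0617, 0.2513]
orientation: [2.228, 2.21, -0.011]
contact_force: [1.4, -1.0, -0.1]
grip_width: 0.0639
grasp_force: 0.0
```

>>> apply_moves([
  [4.2, 1.1, 1, 0, 0, 0],
  [4.2, 1.1, 1, 0, 0, 0],
  [4.2, 1.1, 1, 0, 0, 0],
  [4.2, 1.1, 1, 0, 0, 0],
  [0, 0, 0, 0, 0, 0],
])

```text
t: 13.35
ee_pos: [0.57, 0.2473, 0.2095]
orientation: [-2.198, -2.233, 0.001]
contact_force: [-1.1, -0.4, -0.1]
grip_width: 0.0642
grasp_force: 0.0
```

```bash
python3 mark.py c; python3 - <<'E'
from fit import *
d=pickle.load(open("s_c.pkl","rb"))
print(r.get_obs()["ee_pos"])
for c,m in d["loupe"]:
    f=lambda p:res(d,m,p,[.018,.019],[0,.034]); o=least_squares(f,[.58,.27]); print("loupe",o.x,np.sqrt(np.mean(o.fun**2)))
E
```

```text
wrist loupe 0.94 [0.593 0.281 0.024] 
wrist loupe 0.58 [0.566 0.202 0.023] 
[0.57  0.311 0.345] [-0.   -0.25 -0.97]
loupe 0.86 1067 317.5 222.1 302 334 202 241
loupe 0.7 1017 340.7 150.3 323 358 133 168
[0.57396976 0.23707315 0.21324358]
loupe [0.5682387  0.20534606] 1.0721355969442072
loupe [0.59023306 0.28498491] 1.1561481819474897
```

View pics/w_c.png

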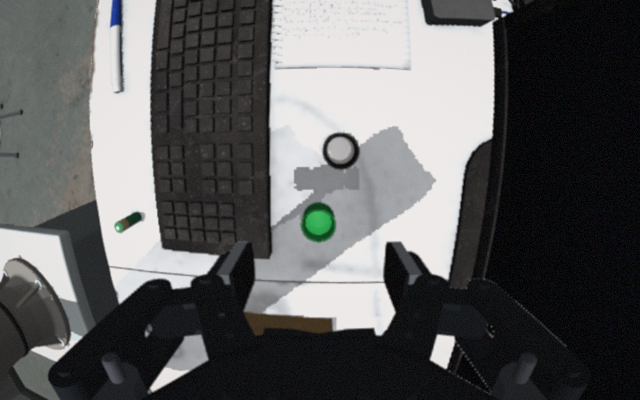

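The wrist view shows the loupe at (340,150), a black ring with an open cup. The green look-alike is at (318,222) and the keyboard edge at u=270, so there is free space for both fingers.

>>> apply_moves([
  [1.6, 0.6, 2, 0, 0, 0],
  [1.6, 0.5, 3, 0, 0, 0],
  [1.6, 0.5, 3, 0, 0, 0],
  [0, 0, 3, 0, 0, 0],
  [0, 0, 2.5, 0, 0, 0],
  [0, 0, 0, 0, 0, 0],
  [0, 0, 0, 0, 0, 0],
])

```text
t: 14.45
ee_pos: [0.5896, 0.2861, 0.0783]
orientation: [2.218, 2.224, 0.0]
contact_force: [0.5, 0.5, -0.2]
grip_width: 0.0642
grasp_force: 0.0
```

```bash
python3 - <<'E'
from h import *
o=r.get_obs(); print(np.round(o["ee_pos"],4)); M=R.from_rotvec(o["orientation"]).as_matrix(); print(np.round(M,3), M.T@(np.array([.590,.285,.012])-o["ee_pos"])*100)
E
python3 mark.py d | grep loupe
```

```text
[0.5896 0.2861 0.0783]
[[-0.003  1.     0.   ]
 [ 1.     0.003 -0.   ]
 [-0.     0.    -1.   ]] [-0.11039826  0.03325397  6.63133961]
wrist loupe 0.91 [0.592 0.283 0.021] 
wrist loupe 0.81 [0.569 0.217 0.022] 
loupe 0.89 1507 292.0 311.7 265 315 292 331
loupe 0.79 3282 319.8 225.9 289 351 191 258
loupe 0.42 91 156.1 384.6 150 162 378 391
```

>>> apply_moves([
  [0, 0, 2, 0, 0, 0],
  [0, 0, 2, 0, 0, 0],
  [0, 0, 1.6, 0, 0, 0],
  [-0.1, 0, 1.0, 0, 0, 0],
  [0, 0, 0, 0, 0, 0],
  [0, 0, 0, 0, 0, 0],
])

```text
t: 15.45
ee_pos: [0.5895, 0.2861, 0.0121]
orientation: [-2.217, -2.226, -0.001]
contact_force: [-0.7, 0.6, 0.4]
grip_width: 0.064
grasp_force: 0.0
```

>>> apply_moves([
  [0, 0, 0, 0, 0, 0],
  [0, 0, 0, 0, 0, 0],
  [0, 0, 0, 0, 0, 0],
  [0, 0, 0, 0, 0, 0],
  [0, 0, 0, 0, 0, 0],
  [0, 0, 0, 0, 0, 0],
  [0, 0, 0, 0, 0, 0],
  [0, 0, 0, 0, 0, 0],
], grip=0.2, grip_force=30)

```text
t: 16.25
ee_pos: [0.5899, 0.2864, 0.0131]
orientation: [2.217, 2.226, 0.003]
contact_force: [-0.4, -0.8, 5.9]
grip_width: 0.0349
grasp_force: 29.7
```

>>> apply_moves([
  [0, 0, -0.5, 0, 0, 0],
  [0, 0, -1, 0, 0, 0],
  [0, 0, -2, 0, 0, 0],
  [0, 0, -4, 0, 0, 0],
  [0, 0, -4, 0, 0, 0],
  [0, 0, -4, 0, 0, 0],
  [0, 0, -3.2, 0, 0, 0],
  [-2, -0.4, 0, 0, 0, 0],
  [-4, -1, 0, 0, 0, 0],
  [-4, -1, 0, 0, 0, 0],
  [-2, -0.5, 0, 0, 0, 0],
  [0, 0, 0, 0, 0, 0],
])

```text
t: 17.45
ee_pos: [0.5609, 0.1603, 0.1988]
orientation: [2.222, 2.216, -0.005]
contact_force: [0.7, -0.0, -1.0]
grip_width: 0.0349
grasp_force: 30.0
```

```bash
python3 mark.py e | grep -v seal
```

```text
wrist focus_mark 0.5 [0.693 0.038 0.102] 
wrist loupe 0.87 [0.563 0.157 0.207] 
wrist loupe 0.77 [0.569 0.202 0.024] 
wrist loupe 0.33 [0.364 0.066 0.012] 
[0.561 0.226 0.334] [-0.   -0.26 -0.97]
focus_mark 0.38 40 452.2 323.8 449 455 320 328
loupe 0.85 6475 319.0 271.8 278 360 222 319
loupe 0.59 1135 326.6 141.8 308 345 123 160
```

>>> apply_moves([
  [-2, -0.5, 0, 0, 0, 0],
  [-4, -0.8, 0, 0, 0, 0],
  [-4, -0.8, 0, 0, 0, 0],
  [-3, -0.6, 0, 0, 0, 0],
  [-2, -0.4, 0, 0, 0, 0],
  [-0.9, -0.2, 0, 0, 0, 0],
  [0, 0, 0, 0, 0, 0],
  [0, 0, 0, 0, 0, 0],
])

```text
t: 18.65
ee_pos: [0.5286, 0.0086, 0.199]
orientation: [-2.214, -2.228, -0.002]
contact_force: [0.1, 0.1, -1.0]
grip_width: 0.0349
grasp_force: 30.1
```

```bash
python3 mark.py f; python3 - <<'E'
from fit import *
print(r.get_obs()["ee_pos"],r.get_obs()["grip_width"])
V=[]
for n in "bcef":
    d=pickle.load(open(f"s_{n}.pkl","rb"))
    for c,m in d["focus_mark"][:1]: V.append((n,d,m))
def F(p): return np.hstack([res(d,m,p[:2],[.017,.017],[p[2],p[2]-p[3]]) for n,d,m in V])
o=least_squares(F,[.68,.028,.105,.006],loss="soft_l1"); print([v[0] for v in V],o.x,np.round(F(o.x).reshape(len(V),-1),1))
E
```

```text
wrist focus_mark 0.76 [0.678 0.031 0.103] 
wrist focus_mark 0.49 [0.53  0.064 0.061] 
wrist focus_mark 0.48 [0.521 0.024 0.066] 
wrist seal_plate 0.57 [0.523 0.028 0.063] 
wrist loupe 0.86 [0.529 0.005 0.208] 
wrist loupe 0.62 [0.567 0.192 0.025] 
wrist cover_edge 0.74 [0.338 0.2   0.031] 
wrist cover_edge 0.55 [0.368 0.059 0.011] 
[0.528 0.073 0.334] [ 0.   -0.26 -0.97]
focus_mark 0.85 788 494.7 185.2 481 512 168 205
focus_mark 0.64 6717 318.9 271.8 278 361 222 319
focus_mark 0.41 459 322.8 132.6 259 380 129 137
focus_mark 0.35 2717 476.2 178.2 434 536 147 206
focus_mark 0.26 6123 175.7 141.8 124 226 100 181
seal_plate 0.9 12875 315.6 183.9 251 386 133 249
seal_plate 0.33 13825 316.1 181.2 251 387 126 249
loupe 0.95 6817 318.6 271.7 277 361 221 321
loupe 0.63 635 358.6 8.8 341 378 0 21
loupe 0.32 515 319.9 132.4 258 382 128 137
[0.52836822 0.00720562 0.19874905] 0.03496770214037595
['b', 'e', 'f'] [6.83466199e-01 2.70522895e-02 1.00068742e-01 4.44427753e-09] [[ -0.4  -0.3  -0.   -0.2  -0.5  -0.3  -0.5  -0.6  -1.2  -0.1  -0.6  -0.5
   -1.6  -0.1   0.7   0.6]
 [ -1.   -1.5  -4.   -9.3 -16.6 -23.6 -27.9 -27.5 -24.1 -17.8 -10.3  -4.4
   -1.4  -0.3  -0.1  -0.3]
 [ -0.2  -1.2  -0.5  -0.7  -0.1  -0.3  -0.4   0.3  -0.1   1.3   0.2  -0.1
   -1.1  -0.8  -0.4  -0.2]]
```

>>> apply_moves([
  [0, -0.1, 2, 0, 0, 0],
  [0, 0, 2.5, 0, 0, 0],
  [0, 0, 2, 0, 0, 0],
  [0, 0, 1.2, 0, 0, 0],
  [0, 0, 0, 0, 0, 0],
  [0, 0, 0, 0, 0, 0],
])

```text
t: 19.65
ee_pos: [0.5279, 0.0068, 0.1224]
orientation: [2.216, 2.226, 0.001]
contact_force: [0.6, -0.1, 0.2]
grip_width: 0.0352
grasp_force: 30.1
```

```bash
python3 mark.py g|grep foc; python3 - <<'E'
from fit import *
print(r.get_obs()["ee_pos"],r.get_obs()["grip_width"])
import fit
pf=fit.pr
def pp(s,P):
    if not s.get("pin"): return pf(s,P)
    M=R.from_rotvec(s["rotation"]).as_matrix(); c=(P-np.array(s["xyz"]))@M
    return np.c_[s["fx"]*c[:,0]/c[:,2]+s["cx"],s["fy"]*c[:,1]/c[:,2]+s["cy"]]
fit.pr=pp
V=[]
for n in ["scene","top"]:
    s=dict(r.snapshot(n)); s["pin"]=1; save(s["img"],n+"_g.png"); 
    pickle.dump(s,open(f"s_{n}.pkl","wb"))
    for c in r.cut_out(n,"focus_mark"):
        v,u=np.nonzero(c["pixels"]); print(n,c["confidence"],len(u),u.mean(),v.mean(),u.min(),u.max(),v.min(),v.max())
        if len(u)<300 and abs(u.mean()-(290 if n=="scene" else 324))<8 and c["confidence"]>.3: V.append((n,s,c["pixels"]))
for n in "bfg":
    d=pickle.load(open(f"s_{n}.pkl","rb"))
    for c,m in d["focus_mark"][:1]: V.append((n,d,m))
def F(p,V=V): return np.hstack([res(d,m,p[:2],[.017,.017],[p[2],p[2]-p[3]])+.5 for n,d,m in V])
for S in [V,[v for v in V if v[0] in "bfg"]]:
    o=least_squares(lambda p:F(p,S),[.68,.028,.105,.006],loss="soft_l1",bounds=([.6,0,.08,0.0],[.75,.1,.16,.03])); print([v[0] for v in S],o.x,np.round(F(o.x,S).reshape(len(S),-1),1))
E
```

```text
wrist focus_mark 0.91 [0.674 0.031 0.1  ] 
focus_mark 0.71 1186 551.0 206.0 534 572 184 230
[0.52761012 0.00663588 0.12223313] 0.03499425684419434
scene 0.53 53 290.6792452830189 170.18867924528303 286 295 167 173
scene 0.51 708 325.53389830508473 198.73446327683615 302 349 188 211
top 0.61 434 320.2649769585253 193.6082949308756 312 336 171 206
['scene', 'b', 'f', 'g'] [0.68292971 0.02710395 0.1029827  0.00447633] [[-0.4  0.1  0.5  1.5  1.4  1.2  0.6  0.3 -0.2 -0.5 -0.8 -0.9 -0.7 -0.5
  -0.3 -0.3]
 [-0.1 -0.  -0.1 -0.5 -0.9 -0.6 -0.6 -0.4 -0.9  0.  -0.6 -0.5 -1.7 -0.1
   0.8  0.8]
 [-1.  -2.1 -1.4 -1.4 -0.4 -0.2 -0.5 -0.3 -1.   0.3 -0.5 -0.5 -1.  -0.3
  -0.5 -0.7]
 [-0.3 -2.2 -1.7 -2.5 -2.7 -0.9 -0.8 -0.5  0.3  3.2 -0.1 -1.  -1.7 -0.9
  -1.6 -0.3]]
['b', 'f', 'g'] [0.68364394 0.02698834 0.10081107 0.00307368] [[-0.   0.1  0.2 -0.1 -0.4 -0.1 -0.2 -0.1 -0.6  0.3 -0.4 -0.3 -1.5 -0.
   0.8  0.9]
 [-0.3 -1.3 -0.6 -0.7  0.1  0.1 -0.3 -0.  -0.7  0.6 -0.3 -0.4 -0.9 -0.3
  -0.2 -0.1]
 [ 1.1 -0.7 -0.1 -1.1 -1.7 -0.5 -0.5 -0.4  0.4  3.2 -0.1 -1.  -1.8 -0.9
  -1.   0.8]]
```

```bash
python3 - <<'E'
from fit import *
tiles=[]
for n,u,v in [("b",323,31),("f",495,186),("g",552,206)]:
    d=pickle.load(open(f"s_{n}.pkl","rb")); k=7;u0=u-28;v0=max(0,v-21)
    im=cv2.resize(d["img"][v0:v0+42,u0:u0+56],None,fx=k,fy=k,interpolation=cv2.INTER_CUBIC).copy()
    for z,col in [(.101,(255,0,0)),(.105,(0,0,255))]:
        P=pr(d,np.c_[.6833+.017*C[:,0],.027+.017*C[:,1],np.full(48,z)])
        cv2.polylines(im,[np.round((P-[u0,v0]+.5)*k-.5).astype(np.int32)],True,col,1)
    tiles.append(im)
s=pickle.load(open("s_scene.pkl","rb")); im=cv2.resize(s["img"][148:148+42,283:283+56],None,fx=7,fy=7,interpolation=cv2.INTER_CUBIC)
save(np.vstack([np.hstack(tiles[:2]),np.hstack([tiles[2],im])]),"c5.png")
E
```

```text
(no output)
```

View pics/c5.png

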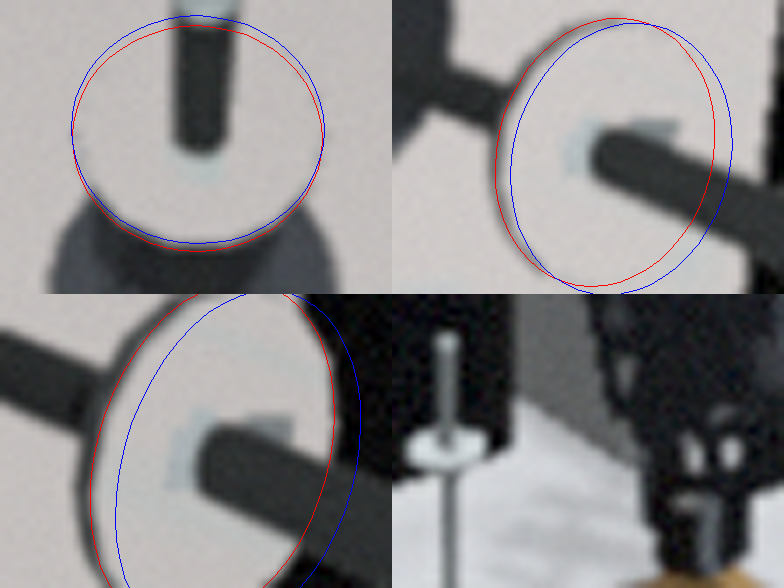

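```bash
cat > edge.py <<'E'
from fit import *
from scipy.ndimage import map_coordinates
def edges(d,p,rad,sub=40,rng=.0035):
    g=cv2.cvtColor(d["img"],cv2.COLOR_RGB2GRAY).astype(float); A=np.linspace(0,2*np.pi,120,endpoint=False); out=[]
    k=np.linspace(rad-rng,rad+rng,sub)
    for a in A:
        P=pr(d,np.c_[p[0]+k*np.cos(a),p[1]+k*np.sin(a),np.full(sub,p[2])])
        if P.min()<1 or P[:,0].max()>638 or P[:,1].max()>398: continue
        I=map_coordinates(g,[P[:,1],P[:,0]],order=1); 
        if I[:5].mean()<130: continue
        lo=I.min(); j=np.argmin(I)
        if I[:5].mean()-lo<45: continue
        h=(I[:5].mean()+lo)/2; i=np.argmax(I<h)
        if 2<i<sub-2: out.append((a,*P[i]))
    return np.array(out)
def run(names,p0=(.6833,.027,.102),rad=.017,free=False):
    D=[pickle.load(open(f"s_{n}.pkl","rb")) for n in names]; p=np.r_[p0,rad]
    for it in range(6):
        E=[edges(d,p,p[3]) for d in D]
        def F(q):
            q=q if free else np.r_[q,rad]
            o=[]
            for d,e in zip(D,E):
                if not len(e): continue
                # bearing fixed: nearest point on the circle polyline
                P=pr(d,np.c_[q[0]+q[3]*np.cos(T),q[1]+q[3]*np.sin(T),np.full(len(T),q[2])])
                o.append(np.hypot(*(e[:,None,1:]-P[None]).transpose(2,0,1)).min(1))
            return np.hstack(o)
        o=least_squares(F,p if free else p[:3],loss="soft_l1",f_scale=.5,x_scale=1e-2,diff_step=1e-3); p=o.x if free else np.r_[o.x,rad]
    print(names,free,np.round(p,4),[len(e) for e in E],"rms",np.sqrt(np.mean(F(o.x)**2)).round(2),"med",np.median(F(o.x)).round(2)); return p
T=np.linspace(0,2*np.pi,1440)
if __name__=="__main__":
    for n in sys.argv[1].split(","):
        for z in (.101,.105): run(n,(.6833,.027,z)); 
        run(n,free=True)
E
python3 edge.py bfg,fg,bg
```

```text
bfg False [0.6837 0.0266 0.1014 0.017 ] [39, 45, 82] rms 0.58 med 0.4
bfg False [0.6837 0.0267 0.1013 0.017 ] [39, 45, 82] rms 0.58 med 0.33
bfg True [0.6832 0.0269 0.1018 0.0166] [40, 45, 82] rms 0.58 med 0.32
fg False [0.6839 0.0266 0.1011 0.017 ] [45, 82] rms 0.64 med 0.35
fg False [0.6838 0.0266 0.1011 0.017 ] [45, 82] rms 0.65 med 0.35
fg True [0.6834 0.0268 0.1015 0.0167] [45, 82] rms 0.64 med 0.36
bg False [0.6836 0.0267 0.1014 0.017 ] [39, 82] rms 0.6 med 0.31
bg False [0.6835 0.0267 0.1014 0.017 ] [39, 82] rms 0.63 med 0.32
bg True [0.6831 0.0269 0.1018 0.0167] [40, 82] rms 0.61 med 0.28
```

```bash
python3 - <<'E'
from fit import *
for name,x0,sel in [("loupe",(.590,.285),{"b":1,"c":1,"d":1}),("green",(.568,.2055),{"b":0,"c":0,"d":0,"a":0,"e":1})]:
    V=[]
    for n,i in sel.items():
        d=pickle.load(open(f"s_{n}.pkl","rb")); V.append((n,d,d["loupe"][i][1]))
    if name=="green": V=[v for v in V if v[0]!="d"]
    F=lambda p,S:np.hstack([res(d,m,p[:2],[.018,.019],[p[2],p[2]+.034])+.5 for n,d,m in S])
    for S in [V]+[[v for v in V if v is not w] for w in V]:
        o=least_squares(lambda p:F(p,S),[*x0,0],loss="soft_l1",x_scale=1e-2); print(name,[v[0] for v in S],np.round(o.x,4),np.sqrt(np.mean(o.fun**2)).round(2))
E
```

```text
loupe ['b', 'c', 'd'] [ 5.904e-01  2.849e-01 -1.000e-04] 0.61
loupe ['c', 'd'] [ 5.903e-01  2.848e-01 -3.000e-04] 0.68
loupe ['b', 'd'] [5.903e-01 2.850e-01 3.000e-04] 0.56
loupe ['b', 'c'] [ 5.904e-01  2.849e-01 -5.000e-04] 0.58
green ['b', 'c', 'a', 'e'] [ 0.5684  0.2055 -0.    ] 0.66
green ['c', 'a', 'e'] [5.684e-01 2.055e-01 1.000e-04] 0.72
green ['b', 'a', 'e'] [5.686e-01 2.054e-01 2.000e-04] 0.64
green ['b', 'c', 'e'] [ 5.685e-01  2.052e-01 -3.000e-04] 0.55
green ['b', 'c', 'a'] [0.5684 0.2055 0.    ] 0.68
```

>>> apply_moves([
  [0.1, -0.1, 0.4, 0, 0, 0],
  [0.1, 0, 0.35, 0, 0, 0],
  [0, 0, 0, 0, 0, 0],
  [0, 0, 0, 0, 0, 0],
  [0, 0, 0, 0, 0, 0],
])

```text
t: 20.75
ee_pos: [0.5264, 0.0086, 0.1143]
orientation: [2.217, 2.226, 0.0]
contact_force: [-0.5, 0.3, 0.5]
grip_width: 0.035
grasp_force: 30.1
```

```bash
python3 mark.py h | grep -E "loupe|foc"; python3 edge.py fgh,h; python3 - <<'E'
from edge import *
o=r.get_obs(); print(np.round(o["ee_pos"],4),np.round(o["orientation"],3),o["contact_force"])
d=pickle.load(open("s_h.pkl","rb")); e=o["ee_pos"]
im=cv2.resize(d["img"][200:340,250:390],None,fx=4,fy=4,interpolation=cv2.INTER_CUBIC)
for dz,rd,col in [(.034-.013,.019,(255,0,0)),(.034-.010,.019,(0,255,255))]:
    P=pr(d,np.c_[e[0]+rd*C[:,0],e[1]-.0015+rd*C[:,1],np.full(48,e[2]+dz)])
    cv2.polylines(im,[np.round((P-[250,200]+.5)*4).astype(np.int32)],True,col,1)
save(im,"c6.png")
E
```

```text
wrist focus_mark 0.95 [0.677 0.032 0.099] 
wrist loupe 0.89 [0.528 0.006 0.124] 
focus_mark 0.62 1237 559.4 211.5 543 579 188 238
loupe 0.74 6685 318.6 272.0 278 360 221 319
fgh False [0.6836 0.0267 0.1013 0.017 ] [45, 82, 89] rms 0.63 med 0.31
fgh False [0.6835 0.0267 0.1013 0.017 ] [45, 82, 89] rms 0.63 med 0.31
fgh True [0.683  0.027  0.1018 0.0167] [47, 83, 88] rms 0.62 med 0.3
h False [0.6833 0.0268 0.1014 0.017 ] [87] rms 0.4 med 0.24
h False [0.6815 0.0272 0.1031 0.017 ] [89] rms 0.57 med 0.35
h True [0.6827 0.0271 0.1019 0.0168] [87] rms 0.34 med 0.11
[0.5264 0.0086 0.1144] [2.217 2.226 0.   ] [ 0.28496518  0.65749812 -0.52829273]
```

View pics/c6.png

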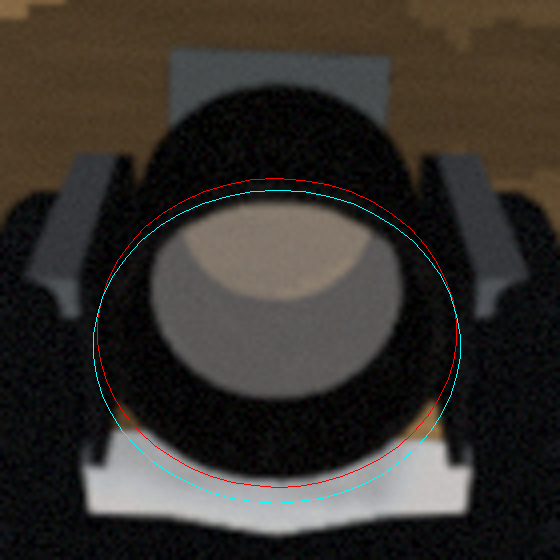

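The loupe is held level over the plate (plate's visible edge spans u 170–388, loupe axis at 280). Its underside is at about 0.1013 m against a collar top of 0.1015 m, so I'm handing in.

```bash
python3 -c "
from h import *
print(r.sign_off())"
```

```text
the job is handed in; nothing more can be done
None
```

The job is handed in: dust flap and then cover folded flat with the plate facing up, and the loupe held level over it with its underside at about 0.101 m, matching the collar top (good to about 1 mm in height and centring); finished at about 21 s.

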